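# Load and lock the green reagent cartridge

## Robot

A 6-joint arm with a two-finger parallel gripper is mounted at the origin on the work surface. World frame = base frame: x ahead of the robot, y to its left, z up, the work surface at z = 0. Lengths are in m, angles in degrees, forces in N, time in s.
With the tool pointing down it reaches from about 0.4 to 0.825 m from the base axis. Payload 7 kg.
Tool frame: the origin (TCP) lies midway between the tips of the shut fingers; the grasp point (between the pads) lies ctrl.grasp_offset behind it (ctrl.grasp_offset is the distance from the TCP to the grasp point, in m); z points along the fingers, y is the line along which they close (so a half turn about z gives the same grasp; the last joint's range is limited). The gripper opens to 88 mm and grips with 3 to 60 N. Pads are 19 mm wide; open, the fingers measure 130 mm over their backs; the gripper's body (78 mm by 193 mm) begins 47 mm behind the grasp point.
Start: joints at [91.736, 20.546, 0.682, 0, -70.136, -16.507], TCP at [0.172, 0.653, 0.187] pointing down, gripper open.
Joint ranges: [-176.03, 176.03], [-82.01, 121.73], [-58.28, 71.71], [-173.87, 95.51], [-174.79, -0.11], [-173.66, 173.66]. Speed limits (degrees/s): [136.94, 136.94, 172.46, 180, 180, 180].

## Interface

Orientations are given as [roll, pitch, yaw] about the fixed x, y, z axes, in that order (R = Rz(yaw) Ry(pitch) Rx(roll)).
In Python, from plant import ctrl gives the robot as it stands. The module is installed in compiled form; this text tells all that it offers.
- The arm moves only by the tool send_rows, never from a script. Its argument "increments" is a list that holds one entry, the list of rows, each a list of 4 numbers: the shift along the world's x, y, z normalised to -1 to 1, where 1 is 0.2 m, then the turn about the world's z normalised to -1 to 1, where 1 is 1.5 rad. In form: [[[x, y, z, roll], ...]]. A call has 1 to 12 rows; each row is the pose to reach, as a shift and turn from the pose commanded when the call began; what a row does not reach only later rows make up. A row lasts 1/8 s, in which the tool goes at most 62.5 mm and 10.7 degrees, less where a joint would pass 70% of its speed; a pose out of reach is approached as far as the arm can. A call with a number of a shift or a turn outside -1 to 1 is refused whole. A call with a gripper value outside its range is refused whole. "jaw" is the opening, from 0 (shut) to 1 (fully open), set as the call begins (left out, the last holds). The fingers move at their own pace and stop on an object; the grip force is fixed at half the most. Time passes only in rows, so rows that repeat a pose let the fingers close. It gives the time, the measured TCP pose, the force, the opening and the grip force at its end, in the units of the state.
- ctrl.get_obs(): the state, without advancing time (a new reading comes with each control period).
- ctrl.snapshot(name): name is "scene" or "top"; returns the picture (480x640x3 uint8, red, green, blue); there is no depth.
- ctrl.calibration(name): a dict with "mtx" (3x3 intrinsics, pixels), "eye" and "attitude" of the camera in the world. Camera axes: x right, y up, looking along -z (the intrinsics and any distortion apply to the point x, -y, -z); pixel columns grow to the right and rows downward; lengths in m; the calibration is good to about 2 mm. A picture is of the moment at which its call begins. calibration takes no time and is no camera call.
- ctrl.close_job(): hands the job in; it is judged then, once.
Trained networks look in the newest picture that a camera, given by its name, has taken for a name from the list of things; names that differ only in an ending like _2 or _b are one class to them, and where a whole thing is asked for, a point or a joint stands for the part that bears it (a point fixed in the world has none). Each returns a list of dicts, best first, with "conf" (0 to 1); they miss things now and then, are a little off and sometimes report something else, mostly with a low value. They report only what shows in the picture. A call takes as long as a camera call.
- ctrl.trace(thing, camera): "mask" (480x640 bool, what is visible of it) and "bbox" ([left, top, right, bottom] in pixels, round what is visible of it).
- ctrl.spot_point(thing, camera): "pixel" ([row, column] in pixels: a listed point, or the origin of a listed thing).
The state is a dict: "clock": time; "joint_pos": joint angles; "qvel": joint speeds; "tau": joint torques, N m; "tool_pos": TCP position; "orientation": TCP orientation; "force": force on the tool from outside, world axes, zero at the start; "moment": the same for the moment, N m; "opening": finger opening in m; "gripper_force": force on a finger pad.
Only numpy, scipy, OpenCV 4.12 (cv2) and the standard library are available. Lean on these libraries where they do the work, as an engineer would, in place of code of your own. Each camera call takes 0.05 s, during which the arm holds its last target. There are 200 camera calls.

## Task

Push the green cartridge up the slope of its dock until it is fully home, then turn that dock's lock knob clockwise until it clicks past its detent and stays locked. Leave the blue cartridge and its knob as they are, and do not disturb the other things on the bench.

Things in the scene. Friction and masses are not known exactly. Their poses are not given: they have to be found in the camera images.
- dock_green: dock of the green cartridge, the one to load: fixed grey wedge, 215 deep x 190 wide x 140 high. Origin: centre of underside, x away from its front. Its deck rises along x at 35 deg, 80 above the origin, from 20 to 140 high. Left half (y 42): cartridge on a slide up the slope, stopped by a grey block 56 tall; right half (y -50): lock knob, axis square to the deck
- cart_green (a joint): travel of the green cartridge up the slope, m: 0 all the way out (down the slope), 0.045 fully home against its stop. Stiff slide: about 7 N to push; it stays where it is left
- cart_green_face (a point): centre of the near (lower) end face of the green cartridge, a green box 62 long x 48 wide x 36 high on a white foot 65 x 66 x 8, white cap on top. The point lies 27 above the deck; x points up the slope (the way it is pushed), z out of the deck. The face spans 18 either side in z, 24 in y
- knob_green (a joint): clockwise turn (looking onto the deck) of the green dock's lock knob, rad: 0 unlocked, 1.3 locked, with a stop at either. Sprung detent between: hardest as it leaves 0 (0.2 N m), tips over at 0.65 and snaps on to 1.3; short of that it springs back to 0. Its tongue cannot swing past a cartridge that is not home
- knob_green_grip (a point): on the green lock knob's axis, 37 above the deck, where to hold it. x along the bar grip (turns with it), z out of the deck. Bar: green, 44 long x 15 thick, 12 to 46 above the deck, on a black skirt of 48 diameter. A steel tongue, top 9 above the deck, reaches 75 from the axis to -x: downhill when unlocked, across the cartridge's near end when locked
- dock_blue: dock of the blue cartridge, to be left alone: fixed grey wedge, 215 deep x 190 wide x 140 high. Origin: centre of underside, x away from its front. Its deck rises along x at 35 deg, 80 above the origin, from 20 to 140 high. Left half (y 42): cartridge on a slide up the slope, stopped by a grey block 56 tall; right half (y -50): lock knob, axis square to the deck
- cart_blue (a joint): travel of the blue cartridge up the slope, m: 0 all the way out (down the slope), 0.045 fully home against its stop. Stiff slide: about 7 N to push; it stays where it is left
- cart_blue_face (a point): centre of the near (lower) end face of the blue cartridge, a blue box 62 long x 48 wide x 36 high on a white foot 65 x 66 x 8, white cap on top. The point lies 27 above the deck; x points up the slope (the way it is pushed), z out of the deck. The face spans 18 either side in z, 24 in y
- knob_blue (a joint): clockwise turn (looking onto the deck) of the blue dock's lock knob, rad: 0 unlocked, 1.3 locked, with a stop at either. Sprung detent between: hardest as it leaves 0 (0.2 N m), tips over at 0.65 and snaps on to 1.3; short of that it springs back to 0. Its tongue cannot swing past a cartridge that is not home
- knob_blue_grip (a point): on the blue lock knob's axis, 37 above the deck, where to hold it. x along the bar grip (turns with it), z out of the deck. Bar: blue, 44 long x 15 thick, 12 to 46 above the deck, on a black skirt of 48 diameter. A steel tongue, top 9 above the deck, reaches 75 from the axis to -x: downhill when unlocked, across the cartridge's near end when locked
- cup: navy plastic cup, 80 wide x 95 high, with a syringe standing in it up to 161 high; origin at the centre of its underside
- bottle_a: white bottle with a green label, 54 diameter x 150 high; origin at the centre of its underside
- bottle_b: the same as bottle_a
- pot: small clear specimen pot with a red lid, 44 diameter x 45 high; origin at the centre of its underside
- dish: white dish, 90 diameter x 14 high; origin at the centre of its underside
- tape: roll of blue tape lying flat, 80 diameter x 19 high; origin at the centre of its underside

How it is judged:
By the outcome, as a careful person would: the job done as asked, in the order asked, and still so for the second after the job is handed in, with the robot touching nothing.
It also fails if it takes over 48 s, if anything falls off the work surface, if the arm or the gripper's body presses on something with over 40 N, if the wrist force passes 120 N, or if a joint passes its speed limit or range.

## Working session

There is one attempt and no reset: what is moved stays moved. The work goes in short steps, Python scripts to look and compute and a tool call to move; the robot and the scene stay as the last step left them, time stands still between calls to the robot, and variables do not carry over. Pictures are saved under pics/ and viewed, at most 10 in all, crops included, and the job is handed in when it is done.

Besides the shell and the picture viewer there is one more tool, called after "Emit:" in YAML: its name, and indented under it one key for each argument. send_rows: Moves the arm, as the interface text tells. Its arguments: {"type":"object","properties":{"increments":{"type":"array"},"jaw":{"type":"number"}},"required":["increments"]}

```bash
mkdir -p pics; cat > h.py <<'E'
import numpy as np,cv2
from plant import ctrl
from scipy.spatial.transform import Rotation as R
def cam(n):
    c=ctrl.calibration(n); return c
E
python3 - <<'E'
from h import *
print(ctrl.get_obs(), ctrl.grasp_offset)
for n in ("scene","top"):
    im=ctrl.snapshot(n); cv2.imwrite(f"pics/{n}0.png",im[:,:,::-1]); print(n,ctrl.calibration(n))
    for t in ["dock_green","cart_green_face","knob_green_grip","dock_blue","cart_blue_face","knob_blue_grip","cup","bottle_a","pot","dish","tape"]:
        print(t,[(np.round(d["pixel"],1).tolist(),round(d["conf"],2)) for d in ctrl.spot_point(t,n)][:3])
E
```

```text
{'clock': 0.0, 'joint_pos': array([ 9.17340571e+01,  2.05909425e+01,  6.33208038e-01, -2.04460468e-02,
       -7.01350123e+01, -1.65062405e+01]), 'qvel': array([-0.09361879, -0.00131541,  0.052979  ,  0.01592313,  0.04615383,
       -0.2627514 ]), 'tau': array([ 1.19692344e-03, -5.82726717e+01,  2.93046874e+01,  6.99694365e+00,
        6.94389077e-03, -1.56068609e-04]), 'tool_pos': array([0.17200457, 0.65214159, 0.18612297]), 'orientation': array([ 1.79905614e+02, -7.92536553e-03, -1.47791401e+01]), 'force': array([0.85968552, 0.25682186, 0.17512116]), 'moment': array([0.0386619 , 0.03101237, 0.00876661]), 'gripper_force': 0.0, 'opening': 0.08774359886778714} 0.0188
scene {'mtx': array([[555.91981083,   0.        , 311.47693376],
       [  0.        , 555.91981083, 245.08487581],
       [  0.        ,   0.        ,   1.        ]]), 'eye': array([1.22760752, 0.557029  , 0.97559367]), 'attitude': array([ 43.49065048,  -0.30051532, 126.84187649])}
dock_green [([309.1, 346.2], 0.62), ([151.9, 244.4], 0.2)]
cart_green_face [([304.3, 363.0], 0.77), ([216.4, 200.0], 0.36)]
knob_green_grip [
[... 446 characters left out ...]
0.        , 319.775232  ],
       [  0.        , 502.61492533, 234.56307457],
       [  0.        ,   0.        ,   1.        ]]), 'eye': array([0.46575539, 0.05461072, 1.30375749]), 'attitude': array([  4.01992626,   0.90261568, -89.40294374])}
dock_green [([221.1, 279.0], 0.93)]
cart_green_face [([206.9, 254.6], 0.85)]
knob_green_grip [([242.9, 267.8], 0.93)]
dock_blue [([225.2, 456.8], 0.69)]
cart_blue_face [([207.0, 437.2], 0.96)]
knob_blue_grip [([244.0, 458.5], 0.87), ([152.0, 385.4], 0.4)]
cup [([333.5, 494.8], 0.62)]
bottle_a [([148.4, 384.0], 0.91)]
pot [([296.5, 179.7], 0.59), ([298.9, 355.3], 0.57)]
dish [([220.6, 167.5], 0.88)]
tape [([297.0, 182.3], 0.63), ([224.7, 459.0], 0.5)]
```

View pics/scene0.png

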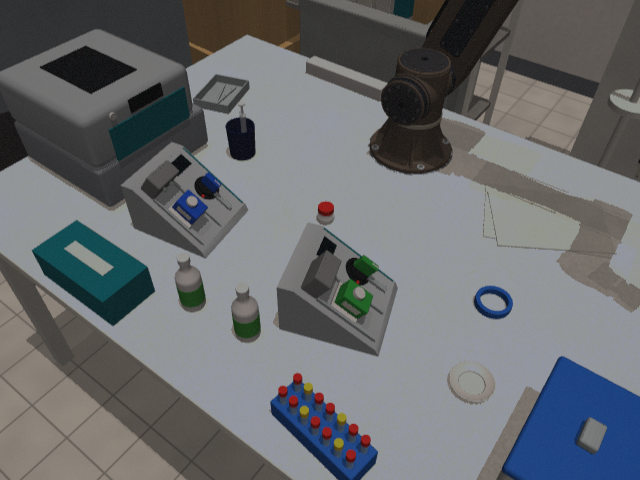

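View pics/top0.png

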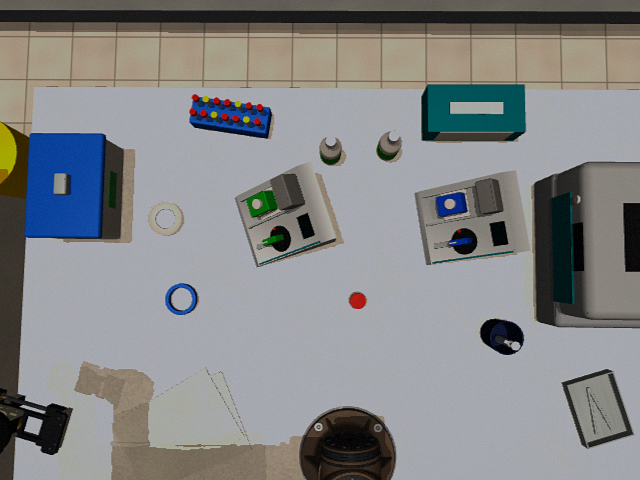

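Both views show the green dock left of centre in the top view (front edge col 236–258, facing +y), with its green cartridge at (260,203) and knob at (272,240). The blue dock is to its right at about (470,220).

```bash
cat >> h.py <<'E'
def proj(P,n):
    c=ctrl.calibration(n); A=R.from_euler('xyz',c['attitude'],degrees=True).as_matrix()
    p=(np.atleast_2d(P)-c['eye'])@A; k=c['mtx']
    return np.c_[k[1,2]+k[1,1]*(-p[:,1])/(-p[:,2]), k[0,2]+k[0,0]*p[:,0]/(-p[:,2])]  # row,col
S,C=np.sin(np.radians(35)),np.cos(np.radians(35))
def deck(q,s,y,h):  # s along slope, h above deck -> world; q=(x,y,yaw)
    v=np.array([s*C-h*S,y,0.08+s*S+h*C])
    return np.r_[q[:2],0]+R.from_euler('z',q[2]).apply(v)
def fit(m,q0=(0.5,0.1,-1.25,-0.04,-0.03)):
    from scipy.optimize import least_squares
    def res(q,raw=False):
        P={'dock_green':np.r_[q[:2],0],'cart_green_face':deck(q,q[3],.042,.027),'knob_green_grip':deck(q,q[4],-.05,.037)}
        r=[proj(P[t],n)[0]-px for t,n,px in m]
        return np.concatenate(r)
    f=least_squares(res,q0,loss='soft_l1',f_scale=2); return f.x,res(f.x).reshape(-1,2)
E
python3 - <<'E'
from h import *
m=[]
for n in ("scene","top"):
  for k in range(3):
    ctrl.snapshot(n)
    for t in ["dock_green","cart_green_face","knob_green_grip"]:
        d=ctrl.spot_point(t,n)
        if d: m.append((t,n,np.array(d[0]["pixel"])))
q,r=fit(m); print(q,np.degrees(q[2]))
for a,b in zip(m,r): print(a[0],a[1],a[2].round(1),b.round(1))
print('face',deck(q,q[3],.042,.027),'knob',deck(q,q[4],-.05,.037))
im=cv2.imread('pics/top0.png'); im2=cv2.imread('pics/scene0.png'); out=[]
for n,(r0,c0) in (('top',(140,210)),('scene',(215,260))):
    im=cv2.imread(f'pics/{n}0.png')[r0:r0+145,c0:c0+160]; im=cv2.resize(im,None,fx=2.5,fy=2.5,interpolation=2)
    z=lambda P:tuple(int(v) for v in ((proj(P,n)[0]-(r0,c0))[::-1]*2.5))
    for x in (-.1075,.1075):
      for y in (-.095,.095): cv2.circle(im,z(np.r_[q[:2],0]+R.from_euler('z',q[2]).apply([x,y,.02 if x<0 else .14])),3,(0,0,255),1)
    f=[z(deck(q,q[3],.042+a,.027+b)) for a,b in((-.024,-.018),(.024,-.018),(.024,.018),(-.024,.018))]
    cv2.polylines(im,[np.array(f)],True,(255,0,255),1)
    f=[z(deck(q,q[4]+a,-.05+b,.046)) for a,b in((-.022,-.0075),(.022,-.0075),(.022,.0075),(-.022,.0075))]
    cv2.polylines(im,[np.array(f)],True,(0,255,255),1); out.append(im)
cv2.imwrite('pics/fit.png',np.hstack(out))
E
```

```text
[ 0.59328875  0.18486085 -1.24899463 -0.0331355  -0.00885366] -71.56212075788602
dock_green scene [310.6 344.8] [-0.5  2.2]
cart_green_face scene [307.2 364.6] [-0.7 -0.7]
knob_green_grip scene [264.3 368.3] [0.6 1. ]
dock_green scene [308.3 345.5] [1.8 1.5]
cart_green_face scene [307.8 363.8] [-1.3  0.1]
knob_green_grip scene [265.8 371.3] [-0.9 -2. ]
dock_green scene [308.9 348.1] [ 1.2 -1.1]
cart_green_face scene [306.1 364. ] [ 0.4 -0.1]
knob_green_grip scene [263.4 370. ] [ 1.5 -0.7]
dock_green top [217.9 163.4] [  2.5 114.8]
cart_green_face top [205. 252.] [1.1 1.2]
knob_green_grip top [240.1 270.4] [-0.6 -1.5]
dock_green top [219.8 276. ] [0.6 2.2]
cart_green_face top [207.8 254.5] [-1.7 -1.3]
knob_green_grip top [240.6 270.9] [-1.1 -2. ]
dock_green top [219.7 277.8] [0.7 0.4]
cart_green_face top [202.  255.5] [ 4.1 -2.3]
knob_green_grip top [241.2 267.9] [-1.7  1. ]
face [0.61965005 0.23858573 0.08311136] knob [0.53684949 0.19606017 0.10523037]
```

View pics/fit.png

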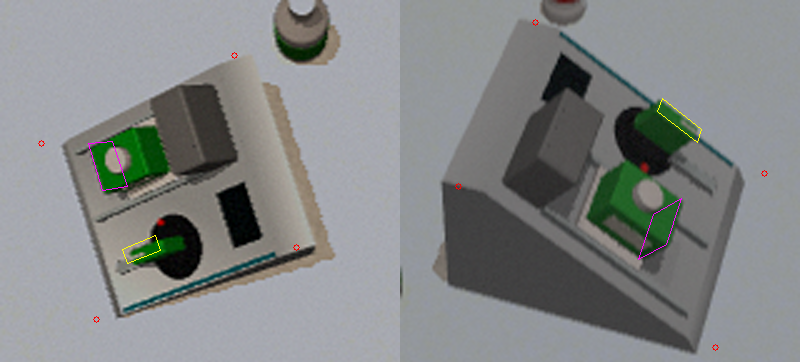

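The overlay roughly agrees on the knob: the yellow quad sits on the bar's top face at (141,249). The dock front edge and cartridge edge look off by a few pixels, so I'll zoom in for a finer check.

```bash
python3 - <<'E'
from h import *
q=np.array([ 0.59328875,0.18486085,-1.24899463,-0.0331355,-0.00885366])
for n,(r0,c0) in (('top',(155,228)),('scene',(222,272))):
    f=6; im=cv2.imread(f'pics/{n}0.png')[r0:r0+(115 if n=='top' else 98+27) if n=='top' else r0+100,c0:c0+130]; im=cv2.resize(im[:100 if n=='scene' else 100],None,fx=f,fy=f,interpolation=2)
    z=lambda P:((proj(P,n)[0]-(r0-.5,c0-.5))[::-1]*f).astype(int)
    def pl(L,col,cl=True): cv2.polylines(im,[np.array([z(p) for p in L])],cl,col,1)
    w=lambda x,y,zz: np.r_[q[:2],0]+R.from_euler('z',q[2]).apply([x,y,zz])
    pl([w(-.0857,.095,.02),w(-.0857,-.095,.02),w(.0857,-.095,.14),w(.0857,.095,.14)],(0,0,255))
    pl([w(-.0857,.095,0),w(-.0857,-.095,0)],(0,0,255),False)
    s=q[3]; pl([deck(q,s,.018,.045),deck(q,s,.066,.045),deck(q,s+.062,.066,.045),deck(q,s+.062,.018,.045)],(255,0,255))
    pl([deck(q,s,.018,.009),deck(q,s,.066,.009)],(255,0,255),False)
    s=q[4]; pl([deck(q,s+a,-.05+b,.046) for a,b in((-.022,-.0075),(.022,-.0075),(.022,.0075),(-.022,.0075))],(0,255,255))
    t=np.linspace(0,6.28,30); pl([deck(q,s+.024*np.cos(a),-.05+.024*np.sin(a),.012) for a in t],(255,255,0))
    cv2.imwrite(f'pics/z_{n}.png',im)
E
```

```text
(no output)
```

View pics/z_top.png

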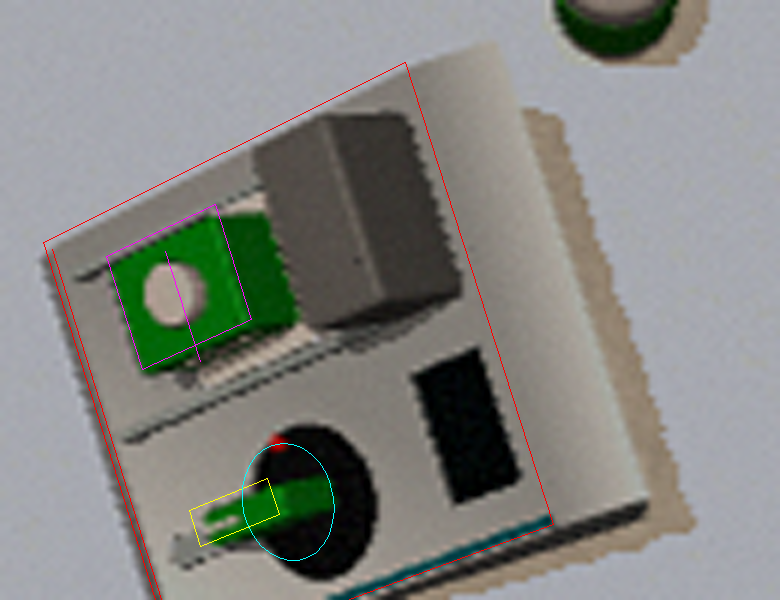

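View pics/z_scene.png

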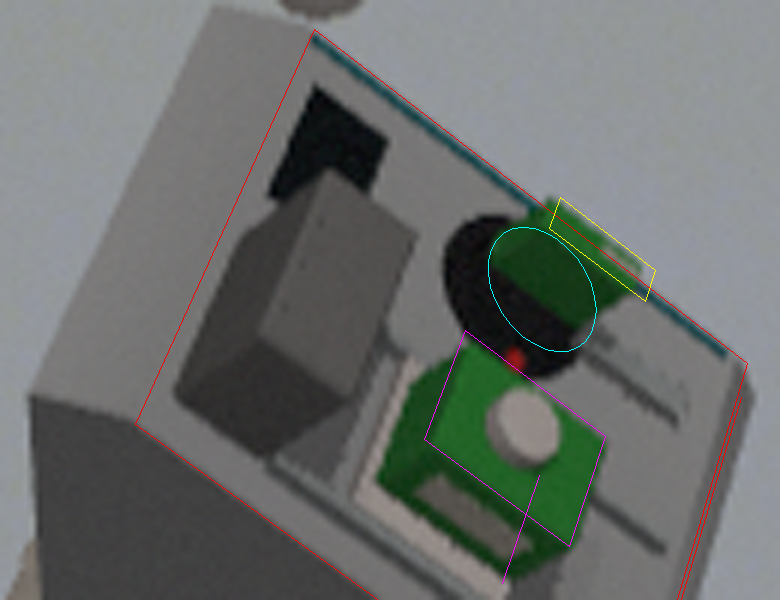

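The zoom confirms the fit. The dock outline matches, with the deck spanning x ±86 mm. The cartridge top quad in top-zoom, (107,258)–(250,320), is within 1–2 mm, and the knob bar top at (235,512) is within about 2 mm. I'll approach the front of the cartridge with the jaws shut.

Emit:
send_rows:
  increments:
    - [[0.15,-0.1,0,-0.1],[0.3,-0.2,0,-0.2],[0.5,-0.3,0,-0.32],[0.7,-0.4,0,-0.44],[0.9,-0.5,0,-0.55],[1,-0.6,0,-0.66],[1,-0.6,0,-0.66]]
  jaw: 0

```text
clock: 3.28
tool_pos: [0.3736, 0.5313, 0.1872]
orientation: [180.0, -0.0, -71.7]
force: [0.2, -0.3, -0.3]
opening: 0.0232
gripper_force: 0.0
```

Emit:
send_rows:
  increments:
    - [[0.2,-0.2,0,0],[0.4,-0.4,0,0],[0.6,-0.6,0,0],[0.8,-0.8,0,0],[1,-1,0,0],[1,-1,0,0]]

```text
clock: 4.03
tool_pos: [0.574, 0.3305, 0.1868]
orientation: [180.0, -0.0, -71.6]
force: [-0.7, 0.6, 0.3]
opening: 0.0006
gripper_force: 0.0
```

Emit:
send_rows:
  increments:
    - [[0.05,-0.07,-0.15,0],[0.1,-0.14,-0.35,0],[0.14,-0.19,-0.53,0],[0.14,-0.19,-0.53,0]]

```text
clock: 4.53
tool_pos: [0.598, 0.2939, 0.0781]
orientation: [179.7, -0.1, -71.4]
force: [-0.1, -0.2, 0.2]
opening: -0.0
gripper_force: 0.0
```

```bash
python3 - <<'E'
from h import *
print(ctrl.get_obs()['tool_pos'])
im=np.vstack([ctrl.snapshot('top')[150:270,225:345],ctrl.snapshot('scene')[230:350,290:410]])
im=np.hstack([im[:120],im[120:]])
cv2.imwrite('pics/a1.png',cv2.resize(im[:,:,::-1],None,fx=3.3,fy=3.3,interpolation=2))
E
```

```text
[0.59800854 0.293923   0.07808937]
```

View pics/a1.png

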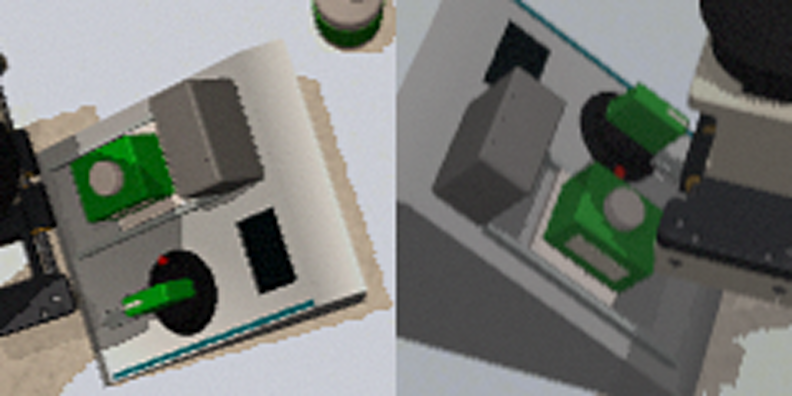

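The closed fingers (left edge of the top crop) stand just downhill of the cartridge, aligned with it and clear of the knob. Starting the push up the slope.

Emit:
send_rows:
  increments:
    - [[0.04,-0.09,0.01,0],[0.07,-0.15,0.01,0],[0.078,-0.183,0.01,0],[0.084,-0.202,0.024,0],[0.091,-0.222,0.039,0],[0.097,-0.241,0.053,0],[0.104,-0.261,0.068,0],[0.104,-0.261,0.068,0]]

```text
clock: 5.62
tool_pos: [0.6212, 0.2424, 0.095]
orientation: [-180.0, 0.0, -71.5]
force: [-0.2, -0.4, -0.6]
opening: 0.0002
gripper_force: 0.0
```

Emit:
send_rows:
  increments:
    - [[0.007,-0.02,0.014,0],[0.013,-0.039,0.029,0],[0.02,-0.058,0.043,0]]

```text
clock: 6.0
tool_pos: [0.6251, 0.2306, 0.1035]
orientation: [-180.0, -0.0, -71.5]
force: [-0.0, -0.1, 0.3]
opening: 0.0006
gripper_force: 0.0
```

```bash
python3 - <<'E'
from h import *
o=ctrl.get_obs(); print(o['tool_pos'],o['force'])
im=np.vstack([ctrl.snapshot('top')[150:270,225:345],ctrl.snapshot('scene')[230:350,290:410]])
for n in('top','scene'):
  d=ctrl.spot_point('cart_green_face',n); print([(e['pixel'],e['conf']) for e in d])
im=np.hstack([im[:120],im[120:]])
cv2.imwrite('pics/a2.png',cv2.resize(im[:,:,::-1],None,fx=3.3,fy=3.3,interpolation=2))
E
```

```text
[0.62505537 0.23062425 0.10351372] [-0.02695026 -0.102844    0.31221121]
[([207.5, 255.3], 0.6)]
[([307.6, 365.0], 0.61)]
```

View pics/a2.png

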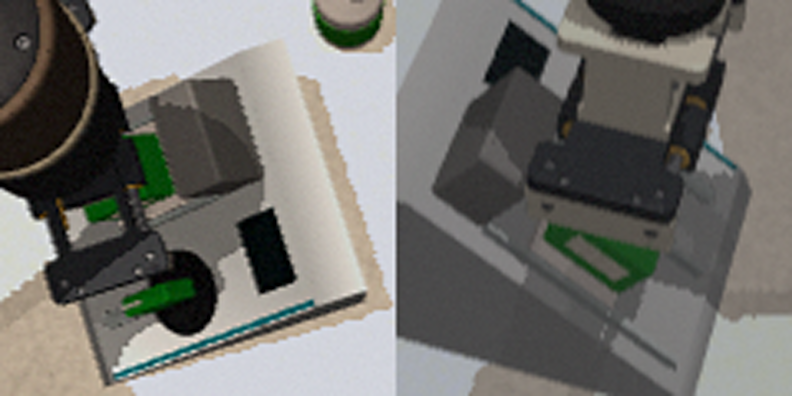

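The cartridge has not moved: its side label is still at (597,258), and the force reads zero. The tool should already be touching it, so I'll overlay the gripper model to check.

```bash
python3 - <<'E'
from h import *
q=np.array([ 0.59328875,0.18486085,-1.24899463,-0.0331355,-0.00885366])
o=ctrl.get_obs(); T=o['tool_pos']; print(T,o['joint_pos'].round(2),o['orientation'],ctrl.calibration('top')['eye'])
ex=np.array([.316,-.949,0]);ey=np.array([.949,.316,0]);ez=np.array([0,0,1])
out=[]
for n,(r0,c0) in (('top',(140,215)),('scene',(215,280))):
    f=3; im=ctrl.snapshot(n)[r0:r0+140,c0:c0+130,::-1]; im=cv2.resize(im,None,fx=f,fy=f,interpolation=2)
    z=lambda P:((proj(P,n)[0]-(r0-.5,c0-.5))[::-1]*f).astype(int)
    def pl(L,col,cl=True): cv2.polylines(im,[np.array([z(p) for p in L])],cl,col,1)
    pl([T+a*.039*ex+b*.0965*ey+.066*ez for a,b in((-1,-1),(1,-1),(1,1),(-1,1))],(0,255,255))
    pl([T+a*.0095*ex+b*.021*ey for a,b in((-1,-1),(1,-1),(1,1),(-1,1))],(0,0,255))
    pl([T,T+.066*ez],(0,0,255),False)
    s=q[3]; pl([deck(q,s,.018,.045),deck(q,s,.066,.045),deck(q,s+.062,.066,.045),deck(q,s+.062,.018,.045)],(255,0,255))
    out.append(im)
cv2.imwrite('pics/a3.png',np.hstack(out))
E
```

```text
[0.62497716 0.23075297 0.10334939] [ 36.99  23.11  -6.81  -0.   -60.07 -18.5 ] [-1.79991294e+02  6.23253982e-03 -7.15111431e+01] [0.46575539 0.05461072 1.30375749]
```

View pics/a3.png

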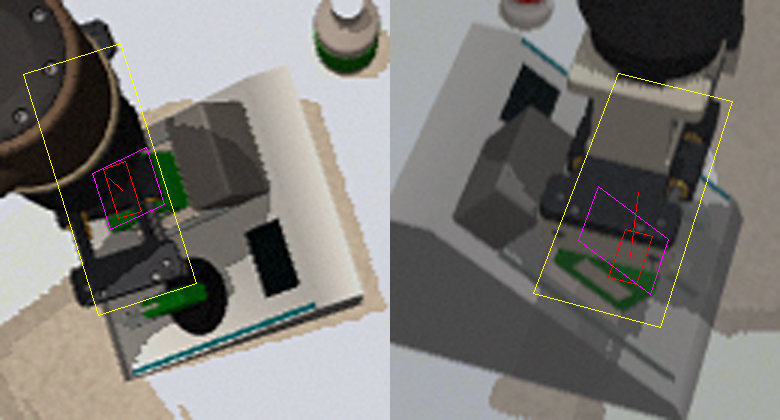

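```bash
python3 - <<'E'
from h import *
from scipy.optimize import least_squares
T=ctrl.get_obs()['tool_pos']
ex=np.array([.316,-.949,0]);ey=np.array([.949,.316,0]);ez=np.array([0,0,1])
def r(p): return np.r_[proj(T-p[0]*ey+p[1]*ez,'top')[0]-[230,255], proj(T+p[0]*ey+p[1]*ez,'scene')[0]-[280.7,353.3]]
f=least_squares(r,[.08,.08]);print(f.x,f.fun)
for z in(0,.1,.2,.4): print(z,proj([0,0,z],'top'),proj([0,0,z],'scene'))
E
```

```text
[0.08118166 0.15265611] [-0.09994473  1.21711853 -0.17589608  0.32261759]
0 [[455.33270677 347.65938886]] [[147.80628882 409.64725674]]
0.1 [[471.18023297 349.36388155]] [[118.42441271 414.45394253]]
0.2 [[489.98936068 351.38691152]] [[ 86.14203441 419.73513181]]
0.4 [[540.57645041 356.82784427]] [[ 10.96962096 432.03285473]]
```

The lateral position checks out, but the fingertips are hidden in both views. I'll back off and turn the gripper so that the scene camera can see the fingertips.

Emit:
send_rows:
  increments:
    - [[-0.03,0.1,0,0],[-0.06,0.2,0,0],[-0.1,0.3,0.1,0],[-0.13,0.4,0.2,0.1],[-0.15,0.5,0.3,0.2],[-0.15,0.5,0.3,0.32],[-0.15,0.5,0.3,0.44],[-0.15,0.5,0.3,0.56],[-0.15,0.5,0.3,0.68],[-0.15,0.5,0.3,0.8],[-0.15,0.5,0.3,0.8]]

```text
clock: 7.68
tool_pos: [0.5944, 0.3321, 0.1632]
orientation: [180.0, 0.0, -2.7]
force: [0.1, 0.9, -0.5]
opening: 0.0005
gripper_force: 0.0
```

```bash
python3 - <<'E'
from h import *
o=ctrl.get_obs(); T=o['tool_pos']; print(T,o['orientation'])
Rm=R.from_euler('xyz',o['orientation'],degrees=True).as_matrix()
out=[]
for n in ('top','scene'):
    f=3; p=proj(T,n)[0].astype(int); r0,c0=np.maximum(p-[110,65],0); im=ctrl.snapshot(n)[r0:r0+160,c0:c0+130,::-1]; im=cv2.resize(im,None,fx=f,fy=f,interpolation=2)
    z=lambda P:((proj(P,n)[0]-(r0-.5,c0-.5))[::-1]*f).astype(int)
    def pl(L,col,cl=True): cv2.polylines(im,[np.array([z(T+Rm@np.array(p)) for p in L])],cl,col,1)
    pl([[a*.0095,b*.021,0] for a,b in((-1,-1),(1,-1),(1,1),(-1,1))],(0,0,255))
    pl([[0,0,0],[0,0,-.066]],(0,0,255),False)
    pl([[a*.039,b*.0965,-.066] for a,b in((-1,-1),(1,-1),(1,1),(-1,1))],(0,255,255))
    out.append(im)
cv2.imwrite('pics/a4.png',np.hstack(out))
E
```

```text
[0.59435219 0.33207063 0.16316054] [ 1.79999062e+02  4.70930831e-03 -2.74465753e+00]
```

View pics/a4.png

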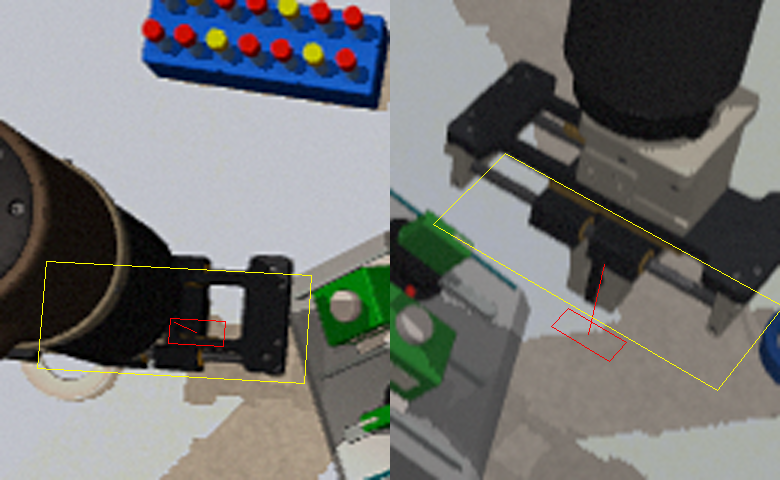

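The fingertips are now visible at right-panel (590,308). Reported TCP projects to (590,333), so the physical tips end about 23 mm above it and the push passed over the cartridge. I'll redo it lower, sized to keep the body clear of the cap.

Emit:
send_rows:
  increments:
    - [[0,0,0,-0.12],[0,0,0,-0.24],[0,0,0,-0.36],[0,0,0,-0.48],[0.01,-0.05,-0.1,-0.6],[0.02,-0.1,-0.2,-0.72],[0.03,-0.15,-0.35,-0.8],[0.036,-0.195,-0.49,-0.8],[0.036,-0.195,-0.49,-0.8]]

```text
clock: 8.9
tool_pos: [0.6007, 0.2906, 0.0631]
orientation: [179.8, -0.1, -71.7]
force: [-0.3, 0.8, 0.6]
opening: 0.0005
gripper_force: 0.0
```

Emit:
send_rows:
  increments:
    - [[0.03,-0.09,0,0],[0.05,-0.15,0,0],[0.06,-0.18,0,0],[0.067,-0.2,0.014,0],[0.073,-0.22,0.028,0],[0.08,-0.24,0.042,0]]

```text
clock: 9.65
tool_pos: [0.6179, 0.2453, 0.0738]
orientation: [-179.9, 0.1, -71.5]
force: [-3.2, 7.7, -1.2]
opening: 0.0009
gripper_force: 3.5
```

Contact: about 8 N straight back along the slope. Carrying on with the push.

Emit:
send_rows:
  increments:
    - [[0.007,-0.02,0.014,0],[0.013,-0.039,0.029,0],[0.02,-0.058,0.043,0],[0.026,-0.078,0.058,0],[0.032,-0.098,0.072,0]]

```text
clock: 10.28
tool_pos: [0.6243, 0.2264, 0.0882]
orientation: [-179.9, 0.1, -71.5]
force: [-1.8, 7.6, -0.8]
opening: 0.0004
gripper_force: 3.4
```

```bash
python3 - <<'E'
from h import *
o=ctrl.get_obs(); print(o['tool_pos'],o['force'],o['moment'])
for n in ('top','scene'):
  m=ctrl.snapshot(n).astype(int); g=(m[:,:,1]>m[:,:,0]+40)&(m[:,:,1]>m[:,:,2]+40)
  g[:, :225]=0
  y,x=np.nonzero(g[150:340,225:420]); print(n,len(y))
  for t in('cart_green_face','cart_green'):
    for e in ctrl.spot_point(t,n) if t!='cart_green' else []: print(t,e['pixel'],e['conf'])
  for e in ctrl.trace('cart_green',n)[:1]: print('trace',e['bbox'],e['conf'])
E
```

```text
[0.62425469 0.22639705 0.0881525 ] [-1.79001511  7.63560774 -0.75258799] [2.91772449 0.87973274 0.00869854]
top 278
cart_green_face [201.4, 260.8] 0.45
trace [259.3, 188.7, 283.7, 214.8] 0.72
scene 2
cart_green_face [299.6, 352.9] 0.62
trace [320.2, 292.6, 352.6, 314.8] 0.64
```

Emit:
send_rows:
  increments:
    - [[0.004,-0.011,0.008,0],[0.007,-0.02,0.014,0],[0.007,-0.02,0.014,0]]

```text
clock: 10.95
tool_pos: [0.6248, 0.2248, 0.0898]
orientation: [-179.9, 0.3, -71.5]
force: [-4.7, 16.0, -5.6]
opening: 0.0001
gripper_force: 8.0
```

Emit:
send_rows:
  increments:
    - [[0.004,-0.011,0.008,0],[0.007,-0.02,0.014,0],[0.007,-0.02,0.014,0]]

```text
clock: 11.32
tool_pos: [0.6273, 0.2202, 0.0947]
orientation: [-179.8, 0.2, -71.4]
force: [-6.1, 12.5, 3.5]
opening: 0.0007
gripper_force: 5.6
```

Emit:
send_rows:
  increments:
    - [[0.007,-0.02,0.0,0],[0.007,-0.02,0.0,0],[0.007,-0.02,0.0,0]]

```text
clock: 11.7
tool_pos: [0.628, 0.2193, 0.095]
orientation: [-179.7, 0.4, -71.4]
force: [-12.1, 23.1, 7.2]
opening: 0.0006
gripper_force: 10.1
```

```bash
python3 - <<'E'
from h import *
o=ctrl.get_obs(); print(o['tool_pos'],o['force'],o['moment'])
for n in ('top','scene'):
  ctrl.snapshot(n)
  for e in ctrl.spot_point('cart_green_face',n): print(n,e['pixel'],e['conf'])
  for e in ctrl.trace('cart_green',n)[:1]: print('trace',e['bbox'],e['conf'])
q=[ 0.59328875,0.18486085,-1.24899463]
for s in(-.033,0,.005,.01,.012,.017): print(s,[proj(deck(q,s,.042,.027),n)[0].round(1) for n in('top','scene')])
E
```

```text
[0.62802653 0.21928681 0.09500381] [-12.14588122  23.08357166   7.20749894] [ 8.72400694  4.5741839  -0.03427392]
top [199.6, 259.9] 0.64
trace [415.6, 172.3, 529.4, 267.3] 0.71
scene [302.3, 354.1] 0.56
trace [318.2, 294.2, 356.0, 314.6] 0.61
-0.033 [array([206.1, 253.2]), array([306.5, 363.8])]
0 [array([201.7, 262.7]), array([297.2, 351.4])]
0.005 [array([201. , 264.2]), array([295.8, 349.5])]
0.01 [array([200.3, 265.7]), array([294.4, 347.5])]
0.012 [array([200. , 266.3]), array([293.8, 346.8])]
0.017 [array([199.4, 267.8]), array([292.4, 344.9])]
```

```bash
python3 - <<'E'
from h import *
from scipy.optimize import least_squares
q=[ 0.59328875,0.18486085,-1.24899463]
def inv(px,n,h): return least_squares(lambda p:proj(deck(q,p[0],p[1],h),n)[0]-px,[.05,.04]).x.round(4)
for n,h,px in [('scene',.056,(261.5,341.2)),('scene',.056,(287.8,330)),('scene',0,(297.8,315.7)),('top',.056,(180,270.5)),('top',.056,(210,278)),('scene',.056,(250,327)),('scene',.056,(277.8,315.7))]: print(n,h,inv(px,n,h))
o=ctrl.get_obs(); T=o['tool_pos']; v=R.from_euler('z',-q[2]).apply(T-np.r_[q[:2],0]); print('T dock',v)
for n,tr in(('scene',[318.2,294.2,356,314.6]),): print(inv((314.6,345),n,.009))
E
```

```text
scene 0.056 [0.0613 0.0084]
scene 0.056 [0.0627 0.0795]
scene 0 [0.0592 0.0749]
top 0.056 [0.0655 0.0739]
top 0.056 [0.0598 0.003 ]
scene 0.056 [0.0983 0.0068]
scene 0.056 [0.0971 0.0807]
T dock [-0.0216745   0.04379574  0.09496789]
[-0.0086  0.0728]
```

Emit:
send_rows:
  increments:
    - [[-0.02,0.07,0,0],[-0.06,0.18,0,0],[-0.12,0.35,0.0,0],[-0.17,0.5,0.0,0],[-0.17,0.5,0.0,0]]

```text
clock: 12.62
tool_pos: [0.5937, 0.3145, 0.0933]
orientation: [180.0, -0.0, -71.3]
force: [-0.5, 0.1, -0.3]
opening: 0.0
gripper_force: 0.0
```

```bash
python3 - <<'E'
from h import *
q=[ 0.59328875,0.18486085,-1.24899463]
print(ctrl.get_obs()['tool_pos'])
out=[]
for n,(r0,c0) in (('top',(150,235)),('scene',(240,310))):
    im=ctrl.snapshot(n)
    for e in ctrl.spot_point('cart_green_face',n): print(n,e['pixel'],e['conf'])
    f=5; im=cv2.resize(im[r0:r0+100,c0:c0+79,::-1],None,fx=f,fy=f,interpolation=2)
    z=lambda P:((proj(P,n)[0]-(r0-.5,c0-.5))[::-1]*f).astype(int)
    s=-.001
    cv2.polylines(im,[np.array([z(deck(q,a,b,.045)) for a,b in((s,.018),(s,.066),(s+.062,.066),(s+.062,.018))])],True,(255,0,255),1)
    out.append(im)
cv2.imwrite('pics/a5.png',np.hstack(out))
E
```

```text
[0.59373605 0.31450234 0.09332813]
top [204.6, 261.4] 0.88
scene [302.4, 353.5] 0.83
```

View pics/a5.png

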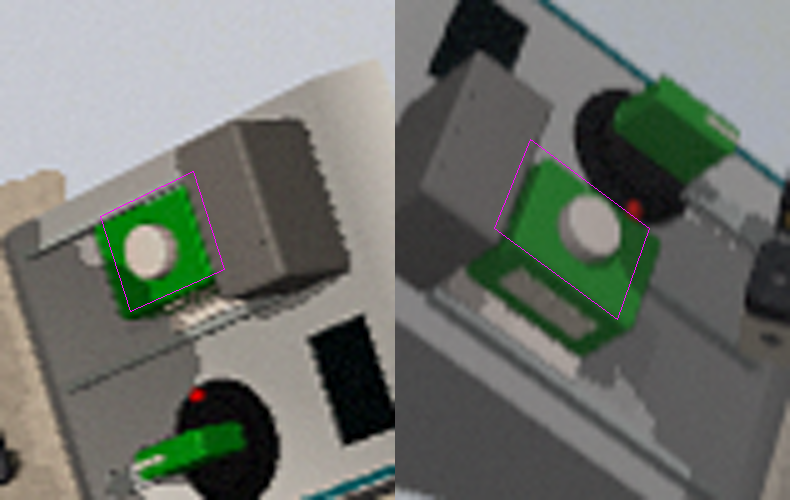

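Contact was lost near the end: the fingers rode up over the top edge. The cartridge is now close to the block: its top face in the top view is (100,225)–(222,270), 0–6 mm short of home. I'll push again with the tip lower.

Emit:
send_rows:
  increments:
    - [[0.04,-0.12,-0.06,0],[0.08,-0.24,-0.08,0],[0.11,-0.33,-0.085,0],[0.12,-0.36,-0.075,0],[0.126,-0.38,-0.06,0],[0.126,-0.38,-0.06,0]]

```text
clock: 13.58
tool_pos: [0.6203, 0.2366, 0.0824]
orientation: [-179.9, 0.0, -71.5]
force: [-0.0, -0.2, 0.7]
opening: 0.0005
gripper_force: 0.0
```

Emit:
send_rows:
  increments:
    - [[0.004,-0.011,0.008,0],[0.007,-0.02,0.014,0],[0.007,-0.02,0.014,0]]

```text
clock: 13.95
tool_pos: [0.6213, 0.2324, 0.0846]
orientation: [-180.0, 0.0, -71.5]
force: [-0.4, 0.6, -1.1]
opening: 0.0007
gripper_force: 0.0
```

Emit:
send_rows:
  increments:
    - [[0.003,-0.009,0.002,0],[0.006,-0.018,0.004,0],[0.006,-0.018,0.004,0]]

```text
clock: 14.32
tool_pos: [0.6226, 0.2285, 0.0853]
orientation: [180.0, -0.0, -71.5]
force: [-0.5, 0.1, -0.3]
opening: 0.0002
gripper_force: 0.0
```

Emit:
send_rows:
  increments:
    - [[0.003,-0.009,0.002,0],[0.006,-0.018,0.004,0],[0.006,-0.018,0.004,0]]

```text
clock: 14.7
tool_pos: [0.6234, 0.2261, 0.0858]
orientation: [-180.0, 0.1, -71.5]
force: [-0.7, 5.0, -1.3]
opening: 0.0011
gripper_force: 2.2
```

Emit:
send_rows:
  increments:
    - [[0.003,-0.009,0.003,0],[0.006,-0.018,0.006,0],[0.006,-0.018,0.006,0]]

```text
clock: 15.08
tool_pos: [0.6237, 0.2253, 0.0861]
orientation: [-180.0, 0.3, -71.5]
force: [-5.8, 15.0, -5.5]
opening: 0.0004
gripper_force: 7.2
```

Emit:
send_rows:
  increments:
    - [[0.003,-0.009,0.003,0],[0.006,-0.018,0.006,0],[0.006,-0.018,0.006,0]]

```text
clock: 15.45
tool_pos: [0.6238, 0.2248, 0.0862]
orientation: [-180.0, 0.5, -71.5]
force: [-9.1, 27.4, -9.8]
opening: 0.0003
gripper_force: 12.6
```

The push is blocked at about 30 N with pressure on the pads, against roughly 8 N while it was sliding. The cartridge is hard against its stop, so it's home. Backing off and lifting to reach the knob.

Emit:
send_rows:
  increments:
    - [[-0.02,0.07,0,0],[-0.06,0.18,0,0],[-0.06,0.18,0.2,0],[-0.06,0.18,0.4,0],[-0.06,0.18,0.4,0]]

```text
clock: 16.08
tool_pos: [0.616, 0.2553, 0.1729]
orientation: [-179.6, 0.1, -71.5]
force: [0.7, 0.3, 0.3]
opening: 0.0005
gripper_force: 0.0
```

```bash
python3 - <<'E'
from h import *
q=[ 0.59328875,0.18486085,-1.24899463]
T=ctrl.get_obs()['tool_pos']; print(T)
acc={}
for k in range(4):
  for n in('scene','top'):
    ctrl.snapshot(n)
    for t in('cart_green_face','knob_green_grip','dock_green'):
      d=ctrl.spot_point(t,n)
      if d: acc.setdefault((t,n),[]).append(d[0]['pixel'])
m=[(t,n,np.median(v,0)) for (t,n),v in acc.items()]
for a in m: print(a)
qq,r=fit(m); print(qq,r.round(1).tolist())
E
```

```text
[0.61599921 0.25526255 0.17291415]
('cart_green_face', 'scene', array([299.7 , 354.35]))
('knob_green_grip', 'scene', array([264.2, 370.5]))
('dock_green', 'scene', array([309.05, 346.35]))
('cart_green_face', 'top', array([205.2, 261.4]))
('knob_green_grip', 'top', array([240.75, 268.05]))
('dock_green', 'top', array([222.2 , 279.85]))
[ 0.58918454  0.18085821 -1.32693463 -0.01484954 -0.00990945] [[-0.2, 0.2], [0.2, 0.1], [-1.1, 0.2], [-1.0, -0.3], [0.1, 0.3], [-0.3, -0.1]]
```

Emit:
send_rows:
  increments:
    - [[-0.2,-0.09,0,0],[-0.42,-0.18,0,0],[-0.6,-0.26,0,0],[-0.66,-0.29,0,0],[-0.66,-0.29,0,0]]

```text
clock: 18.3
tool_pos: [0.4822, 0.196, 0.1692]
orientation: [-179.9, 0.0, -71.5]
force: [1.1, -0.3, 0.3]
opening: 0.0004
gripper_force: 0.0
```

Emit:
send_rows:
  increments:
    - [[0,0,-0.15,0],[0,0,-0.3,0],[0,0,-0.43,0],[0,0,-0.525,0],[0,0,-0.525,0]]

```text
clock: 18.92
tool_pos: [0.4822, 0.1956, 0.0618]
orientation: [179.8, -0.1, -71.5]
force: [-0.6, 0.8, -0.1]
opening: 0.0002
gripper_force: 0.0
```

Emit:
send_rows:
  increments:
    - [[0.02,0.008,0.03,0],[0.05,0.016,0.03,0],[0.071,0.024,0.03,0],[0.071,0.024,0.03,0]]

```text
clock: 19.42
tool_pos: [0.4968, 0.2008, 0.0697]
orientation: [-180.0, 0.0, -71.5]
force: [-0.1, 0.5, 0.1]
opening: 0.0006
gripper_force: 0.0
```

Emit:
send_rows:
  increments:
    - [[0.014,0.005,0,0],[0.028,0.009,0,0],[0.028,0.009,0,0]]

```text
clock: 19.8
tool_pos: [0.502, 0.2025, 0.0694]
orientation: [180.0, -0.0, -71.5]
force: [-0.7, 0.3, -0.4]
opening: 0.0004
gripper_force: 0.0
```

Emit:
send_rows:
  increments:
    - [[0.01,0.003,0,0],[0.019,0.006,0,0],[0.019,0.006,0,0]]

```text
clock: 20.18
tool_pos: [0.5058, 0.2037, 0.0694]
orientation: [180.0, -0.0, -71.5]
force: [-1.1, -0.7, 0.4]
opening: 0.0001
gripper_force: 0.0
```

Emit:
send_rows:
  increments:
    - [[0.01,0.003,0,0],[0.019,0.006,0,0],[0.019,0.006,0,0]]

```text
clock: 20.55
tool_pos: [0.5096, 0.2049, 0.0694]
orientation: [-180.0, 0.0, -71.5]
force: [-0.9, -0.7, -0.4]
opening: 0.0004
gripper_force: 0.0
```

Emit:
send_rows:
  increments:
    - [[0.01,0.003,0,0],[0.019,0.006,0,0],[0.019,0.006,0,0]]

```text
clock: 20.92
tool_pos: [0.5134, 0.2061, 0.0694]
orientation: [180.0, -0.0, -71.5]
force: [0.2, 0.4, -0.0]
opening: 0.0002
gripper_force: 0.0
```

Emit:
send_rows:
  increments:
    - [[0.01,0.003,0,0],[0.019,0.006,0,0],[0.019,0.006,0,0]]

```text
clock: 21.3
tool_pos: [0.5173, 0.2073, 0.0695]
orientation: [-180.0, -0.0, -71.5]
force: [0.2, 0.5, 0.1]
opening: 0.0003
gripper_force: 0.0
```

Emit:
send_rows:
  increments:
    - [[0.01,0.003,0,0],[0.019,0.006,0,0],[0.019,0.006,0,0]]

```text
clock: 21.68
tool_pos: [0.521, 0.2085, 0.0694]
orientation: [180.0, -0.0, -71.5]
force: [-0.1, -0.3, 0.4]
opening: 0.0002
gripper_force: 0.0
```

Emit:
send_rows:
  increments:
    - [[0.01,0.003,0,0],[0.019,0.006,0,0],[0.019,0.006,0,0]]

```text
clock: 22.05
tool_pos: [0.5248, 0.2097, 0.0694]
orientation: [-180.0, -0.0, -71.5]
force: [-0.7, 0.0, -0.6]
opening: 0.0002
gripper_force: 0.0
```

No contact. The cartridge contact position also suggests the finger front sits a few mm farther back than assumed. I'll step back, shift about 9 mm uphill and advance again.

Emit:
send_rows:
  increments:
    - [[-0.06,-0.02,0,0],[-0.119,-0.04,0,0],[-0.105,-0.083,-0.01,0],[-0.075,-0.073,-0.01,0],[-0.057,-0.067,-0.01,0],[-0.057,-0.067,-0.01,0]]

```text
clock: 22.8
tool_pos: [0.5105, 0.1947, 0.067]
orientation: [179.6, -0.1, -71.6]
force: [-13.7, -1.7, 9.9]
opening: 0.0007
gripper_force: 6.8
```

Emit:
send_rows:
  increments:
    - [[0.01,0.003,0,0],[0.019,0.006,0,0],[0.019,0.006,0,0]]

```text
clock: 23.18
tool_pos: [0.511, 0.1948, 0.0667]
orientation: [179.3, -0.1, -71.6]
force: [-27.0, -1.2, 20.6]
opening: 0.0005
gripper_force: 13.2
```

```bash
cat >> h.py <<'E'
def green(im,box):
    r0,r1,c0,c1=box; m=im[r0:r1,c0:c1].astype(int)
    g=(m[:,:,1]>1.4*m[:,:,0])&(m[:,:,1]>1.4*m[:,:,2])&(m[:,:,1]>35); return g
def asc(g): print('\n'.join(''.join('#' if v else '.' for v in r) for r in g))
E
python3 - <<'E'
from h import *
o=ctrl.get_obs(); print(o['tool_pos'],o['force'],o['moment'])
for n,b in(('scene',(240,285,345,390)),('top',(225,260,255,295))):
    i0=cv2.imread(f'pics/{n}0.png')[:,:,::-1]; i1=ctrl.snapshot(n)
    g=np.hstack([green(i0,b),np.zeros((b[1]-b[0],2),bool),green(i1,b)]); asc(g)
    print([ (e['pixel'],e['conf']) for e in ctrl.spot_point('knob_green_grip',n)])
E
```

```text
[0.51104726 0.19477004 0.06674192] [-26.99911873  -1.15891453  20.55006829] [-0.39958335  9.83246489 -0.1164607 ]
............................................................................................
............................................................................................
............................................................................................
............................................................................................
............................................................................................
............................................................................................
............................................................................................
............................................................................................
............................................................................................
............................................................................................
........................................................
[... 5477 characters left out ...]
......................................................................
..................................................................................
..................................................................................
..................................................................................
..................................................................................
..................................................................................
..................................................................................
..................................................................................
[([149.5, 387.5], 0.72), ([239.9, 267.3], 0.53)]
```

The bar hasn't turned. The finger presses it too near the axis, and the tip looks chamfered. Backing off to go lower and farther downhill.

Emit:
send_rows:
  increments:
    - [[-0.05,-0.016,0,0],[-0.11,-0.036,0,0],[-0.128,0.019,-0.02,0],[-0.128,0.019,-0.025,0],[-0.1,0.028,-0.025,0],[-0.08,0.035,-0.025,0],[-0.08,0.035,-0.025,0]]

```text
clock: 24.25
tool_pos: [0.5016, 0.2045, 0.0623]
orientation: [180.0, -0.0, -71.5]
force: [0.7, -0.8, -0.1]
opening: 0.0
gripper_force: 0.0
```

Emit:
send_rows:
  increments:
    - [[0.015,0.005,0,0],[0.03,0.01,0,0],[0.045,0.015,0,0],[0.045,0.015,0,0]]

```text
clock: 24.75
tool_pos: [0.5073, 0.2061, 0.0618]
orientation: [179.7, -0.0, -71.5]
force: [-10.7, 0.1, 6.5]
opening: 0.0006
gripper_force: 5.3
```

Emit:
send_rows:
  increments:
    - [[0.015,0.005,0,0],[0.03,0.01,0,0],[0.03,0.01,0,0]]

```text
clock: 25.12
tool_pos: [0.5114, 0.2086, 0.0609]
orientation: [179.5, 0.0, -71.6]
force: [-15.3, 4.4, 3.4]
opening: 0.0004
gripper_force: 8.1
```

Emit:
send_rows:
  increments:
    - [[0.015,0.005,0,0],[0.03,0.01,0,0],[0.03,0.01,0,0]]

```text
clock: 25.5
tool_pos: [0.5219, 0.2119, 0.0623]
orientation: [180.0, 0.0, -71.5]
force: [-3.1, 2.4, 0.0]
opening: 0.0005
gripper_force: 2.0
```

Emit:
send_rows:
  increments:
    - [[0.012,0.004,0,0],[0.025,0.008,0,0],[0.025,0.008,0,0]]

```text
clock: 25.88
tool_pos: [0.5248, 0.2128, 0.0618]
orientation: [179.8, 0.0, -71.5]
force: [-12.2, 5.0, 4.1]
opening: 0.0001
gripper_force: 5.2
```

```bash
python3 - <<'E'
from h import *
o=ctrl.get_obs(); print(o['tool_pos'],o['force'])
for n,b in(('scene',(240,290,340,390)),):
    asc(green(ctrl.snapshot(n),b))
E
```

```text
[0.52480601 0.21281367 0.0618304 ] [-12.17406903   4.95791761   4.13437652]
..................................................
..................................................
..................................................
..................................................
..................................................
..................................................
..................................................
..................................................
..................................................
..................................................
..................................................
..................................................
..................................................
..................................................
..................................................
..................................................
..................................................
..................................................
..................................................
..................................................
....
[... 825 characters left out ...]
......########.......................
##########..........#####.........................
###########...........#...........................
######............................................
#####........#....................................
####.........##...................................
###...........##..................................
###............##.................................
###............###................................
###............####...............................
###............######.............................
###............#######............................
###............########...........................
####...........########...........................
```

Emit:
send_rows:
  increments:
    - [[-0.05,-0.017,0,0],[-0.12,-0.04,0,0],[-0.19,-0.063,0,0],[-0.19,-0.063,0.2,0],[-0.19,-0.063,0.5,0],[-0.4,-0.063,0.6,0],[-0.6,-0.063,0.6,0],[-0.6,-0.063,0.6,0]]

```text
clock: 26.92
tool_pos: [0.4048, 0.1997, 0.1832]
orientation: [-179.9, 0.1, -71.4]
force: [-0.1, 0.5, 0.7]
opening: 0.0005
gripper_force: 0.0
```

```bash
python3 - <<'E'
from h import *
o=ctrl.get_obs(); print(o['clock'],o['tool_pos'],o['force'])
q=[ 0.59328875,0.18486085,-1.24899463]
for n,b in(('scene',(240,315,330,400)),('top',(185,265,245,295))):
    im=ctrl.snapshot(n); cv2.imwrite(f'pics/b_{n}.png',im[:,:,::-1]); g=green(im,b); asc(g)
    for t in (0,1.3):
      c,s=np.cos(-t),np.sin(-t)
      print(n,t,[ (proj(deck(q,-.008+a*c-e*s,-.05+a*s+e*c,.046),n)[0]-[b[0],b[2]]).round().tolist() for a,e in((-.022,-.0075),(.022,-.0075),(.022,.0075),(-.022,.0075))])
E
```

```text
26.925 [0.40484975 0.19972734 0.18323676] [-0.11002384  0.48650161  0.69716528]
......................................................................
......................................................................
......................................................................
......................................................................
......................................................................
......................................................................
......................................................................
......................................................................
......................................................................
......................................................................
......................................................................
......................................................................
......................................................................
......................................................................
..........................
[... 7944 characters left out ...]
...........
..................................................
..................................................
..................................................
..................................................
..................................................
..................................................
..................................................
..................................................
..................................................
..................................................
..................................................
top 0 [[60.0, 16.0], [55.0, 29.0], [49.0, 27.0], [55.0, 14.0]]
top 1.3 [[49.0, 15.0], [64.0, 24.0], [61.0, 28.0], [45.0, 19.0]]
```

```bash
python3 -c "
from plant import ctrl
print(ctrl.close_job())"
```

```text
the job is handed in; nothing more can be done
None
```

I handed the job in at about 27 s. The green cartridge is home: it held against a push of about 30 N, versus about 8 N while sliding. Its lock knob is turned past the detent, and both cameras show it matching the locked position. I never approached the blue dock or touched the other things on the bench. The judge's verdict was not returned.

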